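# Draw the chisel from the tool block and hold it ready to pare the oak

## Robot

A 6-joint arm with a two-finger parallel gripper is mounted at the origin on the work surface; the furniture and walls round the work are solid. World frame = base frame: x ahead of the robot, y to its left, z up, the work surface at z = 0. Lengths are in m, angles in rad, forces in N, time in s.
With the tool pointing down it reaches from about 0.35 to 0.775 m from the base axis. Payload 7.3 kg.
Tool frame: the origin (TCP) lies on the front face of the gripper's body, between the roots of the fingers; the fingertips stand 66 mm ahead of it and the grasp point (between the pads) lies 47 mm ahead of it; z points along the fingers, y is the direction in which the jaws open and shut (so a half turn about z gives the same grasp; the last joint's range is limited). The gripper opens to 92 mm and grips with 3 to 60 N. Pads are 19 mm wide; open, the fingers measure 130 mm over their backs; the gripper's body (75 mm by 190 mm) begins 47 mm behind the grasp point.
Start: joints at [-1.413, 0.342, 1.524, -0, 1.275, -0.146], TCP at [0.157, -0.501, 0.292] pointing down, gripper open.
Joint ranges: [-2.53, 2.53], [-0.77, 2.02], [0.04, 2.7], [-1, 4.14], [0.28, 2.66], [-3.11, 3.11]. Speed limits (rad/s): [2.57, 2.57, 3.14, 3.14, 3.14, 3.14].

## Interface

Orientations are given as [roll, pitch, yaw] about the fixed x, y, z axes, in that order (R = Rz(yaw) Ry(pitch) Rx(roll)).
In Python, from cell import observe, read_camera, hand_in, search_frame, tip_of gives the robot as it stands. The module is installed in compiled form; this text tells all that it offers.
- The arm moves only by the tool apply_moves, never from a script. Its argument "motion" is a list of rows, each an object with "offset": the shift along the tool's x, y, z in mm, a list of three; "rotation": the turn, a rotation vector about the tool's x, y, z in rad, a list of three. In form: [{"offset": [x, y, z], "rotation": [rx, ry, rz]}, ...]. A call has 1 to 12 rows; each row shifts and turns the pose as measured when the row begins, along the tool's axes as they then stand; what a row does not reach is not made up. A row lasts 1/12 s, in which the tool goes at most 41.7 mm and 7.16 degrees, less where a joint would pass 70% of its speed; a pose out of reach is approached as far as the arm can. A call with a gripper value outside its range is refused whole. "grip" is the closure, from 0 (fully open) to 1 (shut), set as the call begins (left out, the last holds). The fingers move at their own pace and stop on an object; "grip_force" is the grip in N (left out, the last holds). Time passes only in rows, so rows that do not move let the fingers close. It gives the time, the measured TCP pose, the force and the opening at its end, in the units of the state.
- observe(): the state, without advancing time (a new reading comes with each control period).
- read_camera(name): name is "scene" or "top"; returns a dict with "img" (384x512x3 uint8, red, green, blue), "camera_matrix" (3x3 intrinsics, pixels), "R" (3x3) and "t" (3): a world point X has camera coordinates R X + t. Camera axes: x right, y down, z forward; pixel columns grow to the right and rows downward; lengths in m; the calibration is good to about 2 mm. A picture is of the moment at which its call begins. There is no depth.
- hand_in(): hands the job in, once; it reports no verdict.
Trained networks look in a picture, given as the dict that the camera call returned (one of the last four; its "shot" number tells which), for a name from the list of things; names that differ only in an ending like _2 or _b are one class to them, and where a whole thing is asked for, a point or a joint stands for the part that bears it (a point fixed in the world has none). Each returns a list of dicts, best first, with "score" (0 to 1); they miss things now and then, are a little off and sometimes report something else, mostly with a low value. They report only what shows in the picture. A call takes as long as a camera call. They do not tell look-alikes from the thing itself.
- search_frame(query, picture): "location" ([x, y, z] in m, in world coordinates, good to about 4 mm: the middle of the surface that is visible of it).
- tip_of(query, picture): "location" ([x, y, z] in m, in world coordinates, good to about 4 mm: a listed point, or the origin of a listed thing).
The state is a dict: "time": time; "qpos": joint angles; "qvel": joint speeds; "joint_efforts": joint torques, N m; "tool_pos": TCP position; "tool_rot": TCP orientation; "contact_force": force on the tool from outside, world axes, zero at the start; "torque": the same for the moment, N m; "opening": finger opening in m.
Only numpy, scipy, OpenCV 4.12 (cv2) and the standard library are available. Lean on these libraries where they do the work, as an engineer would, in place of code of your own. Each camera call takes 0.05 s, during which the arm holds its last target.

## Task

Draw the chisel up out of the wooden tool block, turn it to a slope of about 45 degrees and hold it ready to pare the oak offcut on the stop board: cutting edge down and about 4 cm above the oak's top face, over the oak and touching nothing, the blade running along the oak's length with the width of the blade level and square across it. Finish while still holding the chisel there in the gripper, at rest; leave the file, the screwdriver, the oak and the tape measure where they are.

Things in the scene. Friction and masses are not known exactly. Their poses are not given: they have to be found in the camera images.
- chisel: Bench chisel, 240 mm long, about 0.17 kg: handle 28 mm thick (graspable as a 28 mm square, square to its axes), flat blade 18 x 4 mm. Stands tip down in an end slot of the tool block, blade width along the row. Own y: tip to handle, x: blade width, z: thickness. Centre line at x = 0, z = +14 mm; tip at y = -122, handle y = +14 to +118 mm.
- chisel_tip (a point): Middle of the chisel's cutting edge (axes as chisel). At the start it rests on the slot's floor, 20 mm above the worktop.
- chisel_butt (a point): Middle of the free end of the chisel's handle (axes as chisel), 240 mm from the tip; at the start about 260 mm above the worktop.
- tool_block: Fixed wooden block on a 100 x 250 x 12 mm base board. Block 60 (x) x 200 (y) mm, its top 85 mm above the worktop. Origin: centre of the underside; y along the row of tools, x to its back (away from the robot). Pockets 65 mm deep at y = -70, 0, +70 mm: end slots 10 (x) x 25 (y) mm, middle hole 11 mm. Chisel and file stand in the end slots, either way round; screwdriver in the middle.
- file: Flat file with a turned wooden handle, 270 mm long, upright in the other end slot, its handle's end about 290 mm above the worktop, handle 28 mm thick, blade 22 x 6 mm. Its y runs from tip to handle; centre line at z = +14 mm. Stays where it is.
- screwdriver: Slot screwdriver, 208 mm long, upright in the middle hole, its handle's end about 229 mm above the worktop, handle 28 mm thick, thin round shank. Its y runs from tip to handle; centre line at z = +14 mm. Stays where it is.
- stop_board: Fixed wooden board 145 (x) x 130 (y) x 12 mm with a cleat across its left end (18 mm thick, reaching 38 mm above the worktop). Origin: centre of the underside; x points from the open end to the cleat.
- oak: Loose offcut of wood 62 (x) x 110 (y) x 35 mm lying flat on the stop board, one end near the cleat. Origin: centre of its underside, 12 mm above the worktop; its y is its length, z up; top face 35 mm above the origin.
- tape: Tape measure standing on the worktop, 39 x 78 x 68 mm. Origin: centre of its underside. Stays where it is.
Not all that is in view belongs to the job. What is shaped like the stop_board but pink is not meant.

How it is judged:
On the way:
1. the chisel is drawn clear of the tool block: its tip is above the block's top (height (world z) of chisel_tip above 0.09 m and contact force between chisel and the fingers above 0.5 N), for 0.1 s.
At the end, for the whole second after the job is handed in: Chisel gripped, at rest, touching nothing else; handle up, leaning 32 to 58 deg from vertical; blade width within 20 deg of the oak's width; mid edge over the oak's top face (31 x 55 mm from its centre), 15 to 70 mm above; oak flat; oak, file, screwdriver, tape measure within 30 mm of their starts (contact force between chisel and the fingers above 1 N and contact force between chisel and oak below 0.1 N and contact force between chisel and stop_board below 0.1 N and contact force between chisel and tool_block below 0.1 N and contact force between chisel and file below 0.1 N and contact force between chisel and screwdriver below 0.1 N and angle between chisel's own y axis and vertical between 0.56 and 1.01 rad and angle between the x axis of chisel and the x axis of oak, either way round below 0.35 rad and x of chisel_tip in the frame of oak between -0.031 and 0.031 m and y of chisel_tip in the frame of oak between -0.055 and 0.055 m and z of chisel_tip in the frame of oak between 0.05 and 0.105 m and linear speed of chisel below 0.03 m/s and angle between oak's own z axis and vertical below 0.1 rad and distance of each of oak, file, screwdriver, tape from where it was at the start of the episode below 0.03 m); the arm keeps its last pose, push and grip.
It fails at once if the oak, the file, the screwdriver or the tape measure is moved by more than 40 mm (distance of any of oak, file, screwdriver, tape from where it was at the start of the episode above 0.04 m).
It also fails if it takes over 35 s, if anything falls off the work surface, if the arm or the gripper's body presses on something with over 40 N, if the wrist force passes 120 N, or if a joint passes its speed limit or range.

## Working session

There is one attempt and no reset: what is moved stays moved. The work goes in short steps, Python scripts to look and compute and a tool call to move; the robot and the scene stay as the last step left them, time stands still between calls to the robot, and variables do not carry over. Pictures are saved under pics/ and viewed, and the job is handed in when it is done.

Besides the shell and the picture viewer there is one more tool, called after "Emit:" as a command line: name --argument value ..., lists and objects as JSON in quotes. apply_moves: Moves the arm, as the interface text tells. Its arguments: {"type":"object","properties":{"motion":{"type":"array"},"grip":{"type":"number"},"grip_force":{"type":"number"}},"required":["motion"]}

```bash
mkdir -p pics
python3 - <<'E'
from cell import *
import cv2
s=observe();print(s)
for n in("scene","top"):
    p=read_camera(n);cv2.imwrite(f"pics/{n}0.png",p["img"][:,:,::-1]);print(n,p["shot"],p["camera_matrix"].tolist(),p["R"].tolist(),p["t"].tolist())
    for q in("chisel","file","screwdriver","oak","tape","tool_block","stop_board","chisel_butt","chisel_tip"):
        print(q,[(d["location"],d["score"]) for d in tip_of(q,p)[:3]])
E
```

```text
{'time': 0.0, 'qpos': array([-1.41297447e+00,  3.42732527e-01,  1.52502310e+00, -1.31766445e-05,
        1.27541238e+00, -1.46025201e-01]), 'qvel': array([ 0.00022909,  0.00023654, -0.00045626, -0.00139455,  0.00057534,
        0.00024112]), 'joint_efforts': array([-1.87609367e-03, -4.31251359e+01, -2.44214541e+01,  7.15456414e-02,
        5.61223039e-02, -1.36516101e-04]), 'tool_pos': array([ 0.15703226, -0.50063683,  0.29153768]), 'tool_rot': array([-3.14003223e+00, -2.16758879e-04,  3.03850731e-01]), 'contact_force': array([-0.12158838,  1.02823884,  0.26686348]), 'torque': array([0.003653  , 0.00334432, 0.00093931]), 'opening': 0.09162549201289308}
scene 1 [[477.24205203370497, 0.0, 263.08175938498096], [0.0, 477.24205203370497, 194.007454370052], [0.0, 0.0, 1.0]] [[-0.7863121572073655, -0.6178291617693472, 0.000564176643740498], [-0.4680433329407565, 0.5950829197583244, -0.6533083170308], [0.4032971980036655, -0.5139683312027052, -0.7570917544149446]] [0.3838422978948421, 0.32949997284988713, 1.2328324527343428]
chisel [([0.5128, 0.2552, 0.1428], 0.8)]
file [([0.5086, 0.1177, 0.
[... 504 characters left out ...]
073, 192.09994018923942], [0.0, 0.0, 1.0]] [[-0.25770454803104564, -0.9662157823186264, -0.0039278394213712944], [-0.8065094805011592, 0.21734355569671324, -0.5498220045240648], [0.5321003888232608, -0.1385237914421755, -0.8352726114380977]] [0.1184324076142043, 0.4877578456951995, 1.1101516431016978]
chisel [([0.5117, 0.2601, 0.142], 0.78)]
file [([0.5129, 0.1185, 0.1524], 0.61)]
screwdriver [([0.5132, 0.1922, 0.1209], 0.47)]
oak [([0.5717, -0.073, 0.0099], 0.91)]
tape [([0.4486, -0.3151, -0.0005], 0.65)]
tool_block [([0.5231, 0.1834, -0.0031], 0.6)]
stop_board [([0.5881, -0.0683, 0.0008], 0.93), ([0.3308, 0.2074, -0.0003], 0.71)]
chisel_butt [([0.5234, 0.2587, 0.2591], 0.81)]
chisel_tip []
```

View pics/scene0.png

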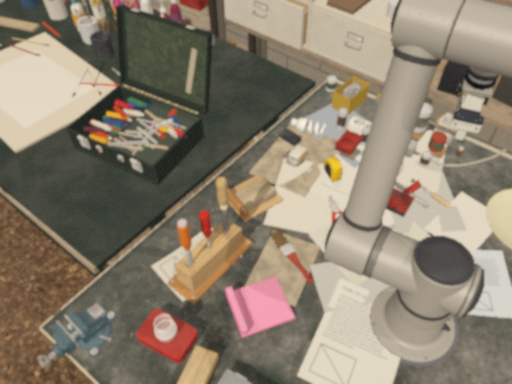

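View pics/top0.png

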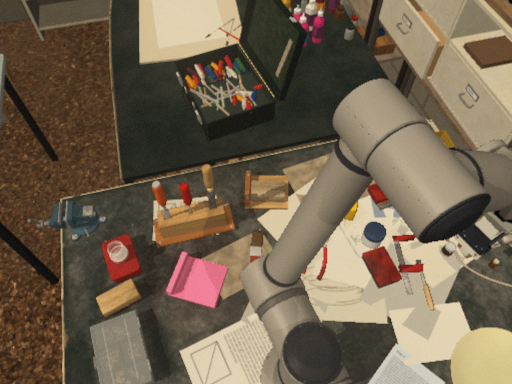

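Run:
```python
import cv2,numpy as np
a=cv2.imread("pics/scene0.png");b=cv2.imread("pics/top0.png")
A=cv2.resize(a[165:305,155:295],(560,560),interpolation=cv2.INTER_CUBIC)
cv2.imwrite("pics/c1.png",A)
B=cv2.resize(b[150:250,140:300],(800,500),interpolation=cv2.INTER_CUBIC)
cv2.imwrite("pics/c2.png",B)
```

```text
(no output)
```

View pics/c1.png

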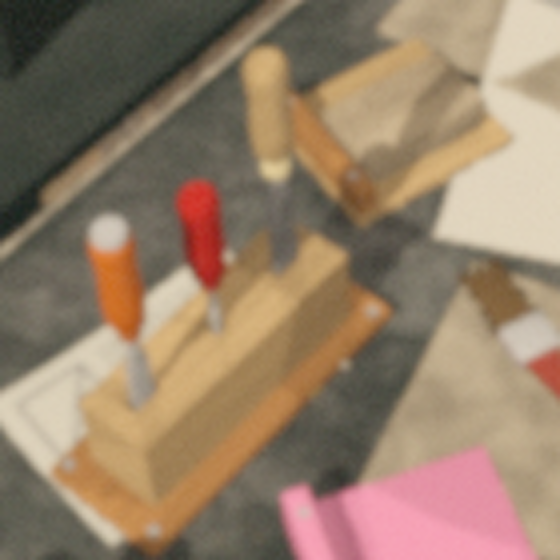

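View pics/c2.png

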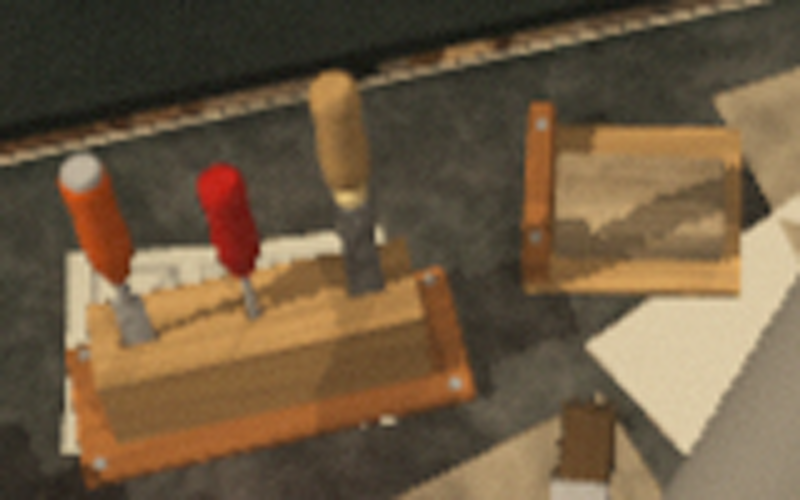

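Candidates: orange handle with a white butt (scene 183,228 / top 158,186), red screwdriver (scene 205,217), and wooden-handled file (scene 222,185). The orange one has a narrow flat blade, is shorter than the file and stands in an end slot, so it is the chisel. The brown-cleat board with the oak (scene 252,197) is the right board; the pink one (scene 260,305) is the decoy.

Next I check yaw with wireframes.

```bash
cat > h.py <<'E'
import numpy as np,cv2
from scipy.spatial.transform import Rotation as Ro
def proj(p,X):
    c=np.asarray(X)@np.array(p["R"]).T+np.array(p["t"]); u=c@np.array(p["camera_matrix"]).T
    return u[:,:2]/u[:,2:]
def box(p,im,k,off,c,yaw,x,y,z0,z1,col):
    v=np.array([[a,b,z] for a in x for b in y for z in(z0,z1)])
    M=Ro.from_euler('z',yaw).as_matrix()
    P=(proj(p,v@M.T+np.array([c[0],c[1],0]))+.5-off)*k
    for i in range(8):
        for j in range(i):
            if bin(i^j).count('1')==1: cv2.line(im,tuple(int(t) for t in P[i]),tuple(int(t) for t in P[j]),col,1)
def frame(s): return np.array(s["tool_pos"]),Ro.from_euler('xyz',s["tool_rot"])
def rows(s,pos,R,n=None):
    p0,R0=frame(s); pos=np.array(pos)
    rv=(R0.inv()*R).as_rotvec(); d=np.linalg.norm(pos-p0)
    m=int(np.ceil(max(d/.040,np.degrees(np.linalg.norm(rv))/7.0))); n=max(n or 1,m)
    pp,pr=p0,R0
    print("n",n)
    for k in range(1,n+1):
        q=p0+(pos-p0)*k/n; r=R0*Ro.from_rotvec(rv*k/n)
        print('{"offset":%s,"rotation":%s}'%(np.round(pr.inv().apply(q-pp)*1000,1).tolist(),np.round((pr.inv()*r).as_rotvec(),3).tolist()),end=',')
        pp,pr=q,r
    print()
E
python3 - <<'E'
from cell import *
from h import *
A=[]
for n,o,k in(("scene",(155,165),4),("top",(140,140),4)):
    p=read_camera(n); im=p["img"][o[1]:o[1]+140,o[0]:o[0]+160,::-1]
    im=cv2.resize(im,None,fx=k,fy=k,interpolation=cv2.INTER_CUBIC)
    box(p,im,k,np.array(o),(.524,.186),0,(-.03,.03),(-.1,.1),0.012,.085,(0,255,0))
    box(p,im,k,np.array(o),(.572,-.072),0,(-.031,.031),(-.055,.055),0.012,.047,(255,0,0))
    box(p,im,k,np.array(o),(.5875,-.0705),0,(-.065,.065),(-.0725,.0725),0.0,.012,(0,0,255))
    cv2.imwrite(f"pics/w_{n}.png",im)
    for q in("oak","chisel","tool_block","stop_board"): print(n,q,[(d["location"],d["score"]) for d in search_frame(q,p)[:2]],[(d["location"],d["score"]) for d in tip_of(q,p)[:2]])
E
```

```text
scene oak [] [([0.5714, -0.0728, 0.0082], 0.67)]
scene chisel [([0.5163, 0.257, 0.2109], 0.9)] [([0.5118, 0.2531, 0.1433], 0.91)]
scene tool_block [([0.4959, 0.2116, 0.0563], 0.74)] [([0.5263, 0.1864, -0.0032], 0.76), ([0.5132, 0.2528, 0.143], 0.42)]
scene stop_board [([0.565, -0.0406, 0.0137], 0.68), ([0.3316, 0.2132, 0.0115], 0.63)] [([0.5879, -0.0721, 0.0042], 0.73), ([0.3401, 0.2127, -0.0016], 0.57)]
top oak [([0.5603, -0.0739, 0.0498], 0.66), ([0.5173, 0.2548, 0.2114], 0.38)] [([0.5726, -0.0732, 0.0125], 0.67)]
top chisel [([0.5185, 0.256, 0.2112], 0.82)] [([0.5124, 0.2561, 0.1423], 0.7)]
top tool_block [([0.4937, 0.1899, 0.0529], 0.62)] [([0.5239, 0.1875, -0.0026], 0.87), ([0.5237, 0.2549, 0.2577], 0.28)]
top stop_board [([0.3268, 0.2136, 0.0123], 0.84), ([0.5705, -0.052, 0.0117], 0.58)] [([0.5879, -0.0698, 0.0007], 0.93), ([0.3353, 0.2072, -0.0003], 0.62)]
```

View pics/w_scene.png

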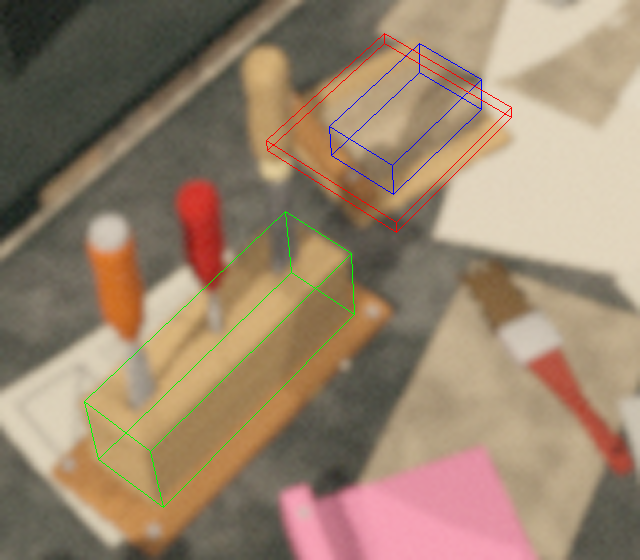

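View pics/w_top.png

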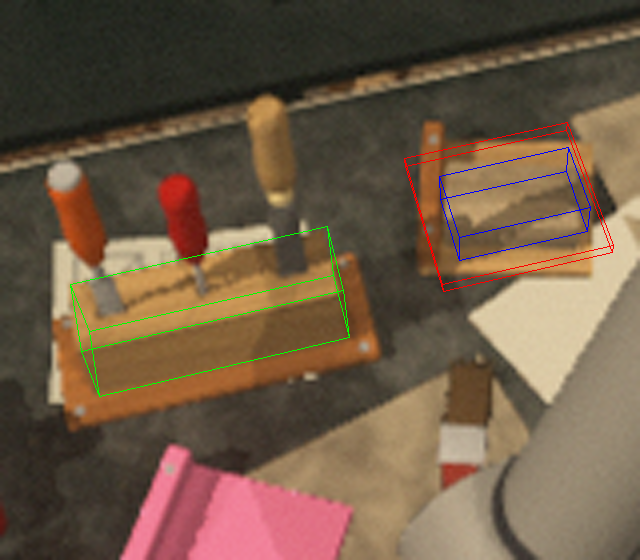

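Run:
```python
from cell import *
from h import *
O=[]
for n,o,k in(("scene",(215,165),8),("top",(235,160),8)):
    p=read_camera(n); im=p["img"][o[1]:o[1]+70,o[0]:o[0]+80,::-1] if n=="scene" else p["img"][o[1]:o[1]+70,o[0]:o[0]+80,::-1]
    im=cv2.resize(im,None,fx=5,fy=5,interpolation=cv2.INTER_CUBIC); k=5
    im0=im.copy()
    y=-.25
    box(p,im,k,np.array(o),(.572,-.073),y,(-.031,.031),(-.055,.055),0.012,.047,(255,0,0))
    box(p,im,k,np.array(o),(.588,-.071),y,(-.065,.065),(-.0725,.0725),0.0,.012,(0,0,255))
    O.append(np.hstack([im0,im]))
cv2.imwrite("pics/w2.png",np.vstack(O)[:, :800])
```

```text
(no output)
```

View pics/w2.png

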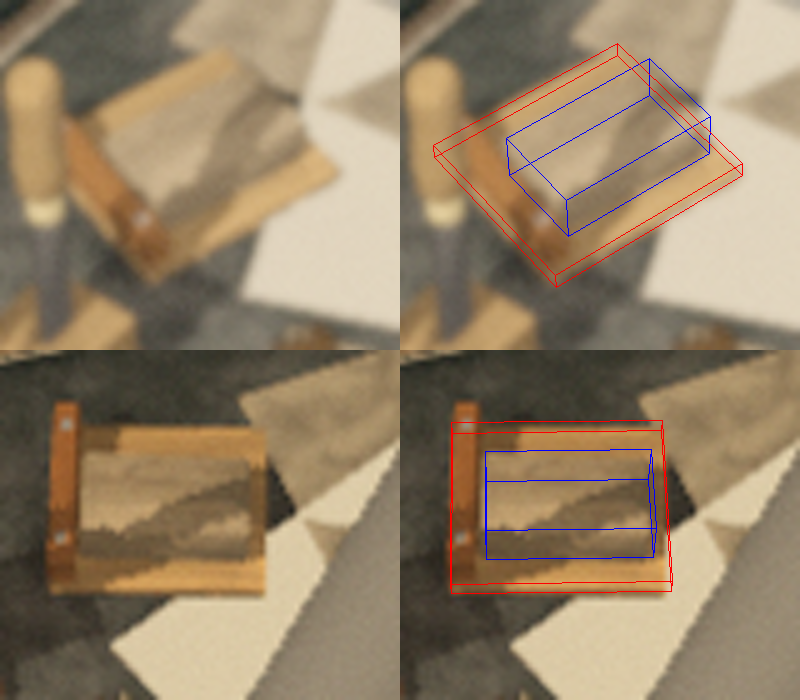

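Run:
```python
from cell import *
from h import *
s=observe()
rows(s,(.42,-.30,.43),Ro.from_euler('xyz',[np.pi,0,1.25]))
```

```text
n 9
{"offset":[34.6, -12.6, -15.3],"rotation":[0.0, 0.0, -0.105]},{"offset":[35.7, -8.9, -15.3],"rotation":[0.0, 0.0, -0.105]},{"offset":[36.4, -5.1, -15.3],"rotation":[0.0, 0.0, -0.105]},{"offset":[36.7, -1.2, -15.3],"rotation":[0.0, 0.0, -0.105]},{"offset":[36.7, 2.6, -15.3],"rotation":[0.0, 0.0, -0.105]},{"offset":[36.2, 6.5, -15.3],"rotation":[0.0, 0.0, -0.105]},{"offset":[35.3, 10.2, -15.3],"rotation":[0.0, 0.0, -0.105]},{"offset":[34.0, 13.9, -15.3],"rotation":[0.0, 0.0, -0.105]},{"offset":[32.4, 17.4, -15.3],"rotation":[0.0, 0.0, -0.105]},
```

Emit:
apply_moves --motion '[{"offset": [34.6,-12.6,-15],"rotation": [0,0,-0.105]},{"offset": [35.7,-9,-15],"rotation": [0,0,-0.105]},{"offset": [36.4,-5,-15],"rotation": [0,0,-0.105]},{"offset": [36.7,-1,-15],"rotation": [0,0,-0.105]},{"offset": [36.7,2.6,-15],"rotation": [0,0,-0.105]},{"offset": [36,6.5,-15],"rotation": [0,0,-0.105]},{"offset": [35,10,-15],"rotation": [0,0,-0.105]},{"offset": [34,14,-15],"rotation": [0,0,-0.105]},{"offset": [32,17,-15],"rotation": [0,0,-0.105]}]'

```text
time: 2.75
tool_pos: [0.4214, -0.2928, 0.4295]
tool_rot: [-3.137, -0.004, 1.277]
contact_force: [0.5, -0.7, -1.2]
opening: 0.0916
```

```bash
cat >> h.py <<'E'
import json
def log(s):
    with open("log.txt","a") as f: f.write(json.dumps([list(map(float,s[k])) for k in("qpos","tool_pos","tool_rot")])+"\n")
E
python3 - <<'E'
from cell import *
from h import *
s=observe();log(s);print(s["time"],s["qpos"],s["tool_pos"],s["tool_rot"])
rows(s,(.47,.0,.43),Ro.from_euler('xyz',[np.pi,0,2.2]))
E
```

```text
2.75 [-0.75757708  0.25487309  1.27442364  0.0016854   1.61802437 -0.46367947] [ 0.42140453 -0.29283904  0.42945962] [-3.13722222 -0.00406812  1.27696457]
n 8
{"offset":[36.8, -4.8, 0.1],"rotation":[-0.0, -0.001, -0.115]},{"offset":[37.1, -0.5, 0.1],"rotation":[-0.0, -0.001, -0.115]},{"offset":[36.9, 3.8, 0.0],"rotation":[-0.0, -0.001, -0.115]},{"offset":[36.2, 8.0, 0.0],"rotation":[-0.0, -0.001, -0.115]},{"offset":[35.1, 12.1, 0.0],"rotation":[-0.0, -0.001, -0.115]},{"offset":[33.5, 16.1, -0.0],"rotation":[-0.0, -0.001, -0.115]},{"offset":[31.4, 19.8, -0.0],"rotation":[-0.0, -0.001, -0.115]},{"offset":[28.9, 23.3, -0.1],"rotation":[-0.0, -0.001, -0.115]},
```

Emit:
apply_moves --motion '[{"offset": [37,-5,0],"rotation": [0,0,-0.115]},{"offset": [37,0,0],"rotation": [0,0,-0.115]},{"offset": [37,4,0],"rotation": [0,0,-0.115]},{"offset": [36,8,0],"rotation": [0,0,-0.115]},{"offset": [35,12,0],"rotation": [0,0,-0.115]},{"offset": [33,16,0],"rotation": [0,0,-0.115]},{"offset": [31,20,0],"rotation": [0,0,-0.115]},{"offset": [29,23,0],"rotation": [0,0,-0.115]}]'

```text
time: 3.42
tool_pos: [0.4698, 0.0122, 0.4332]
tool_rot: [3.137, 0.002, 2.244]
contact_force: [1.0, 0.6, 1.4]
opening: 0.0916
```

Run:
```python
from cell import *
from h import *
s=observe();log(s);print(s["time"],s["qpos"],s["tool_pos"],s["tool_rot"])
R=Ro.from_euler('xyz',[np.pi,0,np.pi])
rows(s,(.40,.24,.43),R)
```

```text
3.4167 [-0.13820759  0.16213752  1.38296551  0.00176685  1.59170935 -0.81165595] [0.46975797 0.01224532 0.43315065] [3.13702107e+00 2.25203697e-03 2.24428071e+00]
n 8
{"offset":[27.7, 10.9, 0.4],"rotation":[0.0, 0.001, -0.112]},{"offset":[26.3, 14.0, 0.4],"rotation":[0.0, 0.001, -0.112]},{"offset":[24.6, 16.8, 0.4],"rotation":[0.0, 0.001, -0.112]},{"offset":[22.5, 19.5, 0.4],"rotation":[0.0, 0.001, -0.112]},{"offset":[20.2, 21.9, 0.4],"rotation":[0.0, 0.001, -0.112]},{"offset":[17.6, 24.0, 0.4],"rotation":[0.0, 0.001, -0.112]},{"offset":[14.8, 25.8, 0.4],"rotation":[0.0, 0.001, -0.112]},{"offset":[11.9, 27.3, 0.4],"rotation":[0.0, 0.001, -0.112]},
```

Emit:
apply_moves --motion '[{"offset": [28,11,0],"rotation": [0,0,-0.112]},{"offset": [26,14,0],"rotation": [0,0,-0.112]},{"offset": [25,17,0],"rotation": [0,0,-0.112]},{"offset": [22,20,0],"rotation": [0,0,-0.112]},{"offset": [20,22,0],"rotation": [0,0,-0.112]},{"offset": [18,24,0],"rotation": [0,0,-0.112]},{"offset": [15,26,0],"rotation": [0,0,-0.112]},{"offset": [12,27,0],"rotation": [0,0,-0.112]}]'

```text
time: 4.08
tool_pos: [0.3912, 0.2523, 0.4331]
tool_rot: [3.139, 0.007, -3.093]
contact_force: [0.6, -0.1, -0.5]
opening: 0.0921
```

Run:
```python
from cell import *
from h import *
s=observe();log(s);print(s["time"],s["qpos"],s["tool_pos"],s["tool_rot"])
# planar fit
import json
D=[json.loads(l) for l in open("log.txt")]
D.append([[-1.41297447e+00,3.42732527e-01,1.52502310e+00,0,1.27541238e+00,-.146],[0.15703226,-0.50063683,0.29153768],[0,0,0]])
lat=.0766
from scipy.optimize import least_squares
def f(x):
    h,a,b,d,o,r0=x;out=[]
    for q,p,_ in D:
        r=np.sqrt(p[0]**2+p[1]**2-lat**2);A=q[1];B=q[1]+q[2];C=B+q[4]
        out+= [r0+a*np.sin(A)+b*np.sin(B)+o*np.cos(B)+d*np.sin(C)-r, h+a*np.cos(A)+b*np.cos(B)-o*np.sin(B)+d*np.cos(C)-p[2]]
    return np.array(out+[.02*o,.02*r0,.02*(d-.2)])
r=least_squares(f,[.2,.4,.4,.2,0,0]);print(r.x,r.fun[:-3])
```

```text
4.0833 [ 4.08076854e-01  1.52484299e-01  1.39489976e+00 -3.32825922e-04
  1.58725488e+00 -1.21090007e+00] [0.39123477 0.25229224 0.4330508 ] [ 3.1394551   0.00662539 -3.09342577]
[0.17288422 0.49959201 0.38007199 0.19867028 0.04392335 0.00095149] [-7.50608550e-05  9.31928402e-05 -8.02074453e-06 -3.94646120e-05
  3.17366751e-05 -5.06972518e-05  5.09638940e-05 -3.03086153e-06]
```

```bash
cat >> h.py <<'E'
def RT(a):
    s,c=np.sin(a),np.cos(a)
    return Ro.from_matrix(np.array([[-c,0,s],[0,1,0],[-s,0,-c]]))
E
python3 - <<'E'
from cell import *
from h import *
s=observe();a=np.radians(30);R=RT(a)
G=np.array([.525,.257,.215]);rows(s,G-.16*R.as_matrix()[:,2],R)
E
```

```text
n 5
{"offset":[-10.7, 0.4, 16.0],"rotation":[0.003, -0.103, 0.009]},{"offset":[-9.0, 0.5, 17.0],"rotation":[0.003, -0.103, 0.009]},{"offset":[-7.2, 0.7, 17.8],"rotation":[0.003, -0.103, 0.009]},{"offset":[-5.3, 0.8, 18.5],"rotation":[0.003, -0.103, 0.009]},{"offset":[-3.3, 0.9, 18.9],"rotation":[0.003, -0.103, 0.009]},
```

Emit:
apply_moves --motion '[{"offset": [-10.7,0.4,16],"rotation": [0.003,-0.103,0.009]},{"offset": [-9,0.5,17],"rotation": [0.003,-0.103,0.009]},{"offset": [-7,0.7,18],"rotation": [0.003,-0.103,0.009]},{"offset": [-5,0.8,18.5],"rotation": [0.003,-0.103,0.009]},{"offset": [-3,0.9,19],"rotation": [0.003,-0.103,0.009]}]' --grip 0.44 --grip_force 40

```text
time: 4.5
tool_pos: [0.445, 0.2658, 0.3563]
tool_rot: [3.131, 0.548, -3.127]
contact_force: [0.4, -1.4, 0.1]
opening: 0.063
```

```bash
cat > kin.py <<'E'
from h import *
from scipy.optimize import least_squares
def fk(q,x):
    h,a,b,d,o,r0,l1,l2=x
    # zero: arm up. axis1 z, j2 about y, j3 about y, j4 about z(forearm), j5 about y, j6 about z
    R=Ro.from_euler('z',q[0]); p=np.array([0,0,h])+R.apply([r0,l1,0])
    R=R*Ro.from_euler('y',q[1]); p=p+R.apply([0,0,a])
    R=R*Ro.from_euler('y',q[2]); p=p+R.apply([o,0,b])
    R=R*Ro.from_euler('z',q[3]); p=p+R.apply([0,l2,0])
    R=R*Ro.from_euler('y',q[4])
    R=R*Ro.from_euler('z',q[5]); p=p+R.apply([0,0,d])
    return p,R
def data():
    D=[json.loads(l) for l in open("log.txt")]
    D.append([[-1.41297447e+00,3.42732527e-01,1.52502310e+00,0,1.27541238e+00,-.146],[0.15703226,-0.50063683,0.29153768],[-3.14003,-.0002,.30385]])
    return D
def fit():
    D=data()
    def f(x): return np.concatenate([fk(q,x)[0]-p for q,p,_ in D]+[.003*(x[5:6]),.003*(x[6:7])])
    r=least_squares(f,[.17,.5,.38,.2,.04,0,.03,.04]);return r.x,np.abs(r.fun[:-2]).max()
def toolfix(x):
    D=data(); return [(fk(q,x)[1].inv()*Ro.from_euler('xyz',e)).as_rotvec().round(3) for q,p,e in D]
E
python3 - <<'E'
from cell import *
from kin import *
s=observe();log(s);print(s["time"],s["qpos"],s["tool_pos"],s["tool_rot"],s["opening"])
x,e=fit();print(x,e);print(toolfix(x))
E
```

```text
4.5 [ 0.50658964  0.1012778   1.76384827 -0.33449678  0.80716483 -0.90684817] [0.44504947 0.26582783 0.35628851] [ 3.13144621  0.54790976 -3.1270507 ] 0.06297356229702444
[2.22900936e-01 5.06202205e-01 3.79594364e-01 2.52583255e-01
 4.65006805e-02 5.19087233e-06 7.63868514e-02 1.26192780e-05] 2.6771705128603163e-06
[array([0.   , 0.   , 1.571]), array([ 0.   , -0.   ,  1.571]), array([ 0.   , -0.   ,  1.571]), array([-0.   , -0.   ,  1.571]), array([ 0.   , -0.   ,  1.571])]
```

```bash
cat > plan.py <<'E'
from kin import *
X,_=fit()
TF=Ro.from_euler('z',np.pi/2)
lo=np.array([-2.53,-.77,.04,-1,.28,-3.11]);hi=np.array([2.53,2.02,2.7,4.14,2.66,3.11])
def ik(p,R,q0):
    def f(q):
        a,b=fk(q,X); return np.concatenate([(a-p)*5,((b*TF).inv()*R).as_rotvec()])
    r=least_squares(f,np.clip(q0,lo+.001,hi-.001),bounds=(lo,hi)); return r.x,np.abs(r.fun).max()
YO=-.255; LEAN=np.radians(45)
u=np.array([-np.sin(YO),np.cos(YO),0]) # oak length dir
xo=np.array([np.cos(YO),np.sin(YO),0])
def chisel_final(l=LEAN):
    y=-np.sin(l)*u+np.cos(l)*np.array([0,0,1]); return Ro.from_matrix(np.column_stack([xo,y,np.cross(xo,y)]))
CI=Ro.from_matrix(np.column_stack([[0,1,0],[0,0,1],[1,0,0]]))
E
python3 - <<'E'
from cell import *
from plan import *
s=observe()
for ad in(20,30,40,50):
    Rt=RT(np.radians(ad)); rel=CI.inv()*Rt   # tool in chisel frame
    q=s["qpos"]
    tip=np.array([.572,-.071,.088]); CF=chisel_final()
    gl=.195
    Gi=np.array([.525,.257,.02+gl]); Gf=tip+gl*CF.as_matrix()[:,1]
    print("a",ad,"Gf",Gf)
    CM=Ro.from_euler('z',-52,degrees=True)*CI
    for nm,G,C in(("g",Gi,CI),("l",Gi+[0,0,.14],CI),("r",np.array([.43,.2,.36]),CI),("m",np.array([.45,-.05,.36]),CM),("f+",Gf+[0,0,.06],CF),("f",Gf,CF)):
        R=C*rel; p=G-.047*R.as_matrix()[:,2]; q,e=ik(p,R,q); print(nm,q.round(2),round(e,4),p.round(3))
E
```

```text
a 20 Gf [ 0.53721893 -0.20442705  0.22588582]
g [ 0.39  0.33  1.68 -0.18  0.81 -1.08] 0.0 [0.509 0.257 0.259]
l [ 0.39  0.23  1.43 -0.14  1.16 -1.14] 0.0 [0.509 0.257 0.399]
r [ 0.35  0.01  1.67 -0.13  1.14 -1.19] 0.0 [0.414 0.2   0.404]
m [-0.12  0.02  1.66 -0.26  1.22 -0.72] 0.0 [ 0.44  -0.037  0.404]
f+ [-0.7   0.48  1.28  0.39  1.58 -0.48] 0.0 [ 0.532 -0.224  0.328]
f [-0.7   0.52  1.37  0.39  1.46 -0.53] 0.0 [ 0.532 -0.224  0.268]
a 30 Gf [ 0.53721893 -0.20442705  0.22588582]
g [ 0.43  0.29  1.81 -0.39  0.59 -0.86] 0.0 [0.502 0.257 0.256]
l [ 0.43  0.16  1.57 -0.26  0.94 -1.03] 0.0 [0.502 0.257 0.396]
r [ 0.4  -0.06  1.8  -0.24  0.93 -1.08] 0.0 [0.406 0.2   0.401]
m [-0.02 -0.02  1.76 -0.45  1.1  -0.54] 0.0 [ 0.436 -0.031  0.401]
f+ [-0.63  0.44  1.29  0.24  1.51 -0.4 ] 0.0 [ 0.534 -0.216  0.331]
f [-0.63  0.48  1.39  0.25  1.37 -0.43] 0.0 [ 0.534 -0.216  0.271]
a 40 Gf [ 0.53721893 -0.20442705  0.22588582]
g [ 0.48  0.28  1.94 -0.83  0.41 -0.41] 0.0 [0.495 0.257 0.251]
l [ 0.48  0.11  1.71 -0.46  0.73 -0.84] 0.0 [0.495 0.257 0.391]
r [ 0.45 -0.11  1.93 -0.43  0.73 -0.88] 0.0 [0.4   0.2   0.396]
m [ 0.08 -0.04  1.86 -0.69  1.01 -0.3 ] 0.0 [ 0.431 -0.026  0.396]
f+ [-0.54  0.42  1.3   0.08  1.45 -0.3 ] 0.0 [ 0.536 -0.208  0.333]
f [-0.54  0.46  1.41  0.09  1.31 -0.31] 0.0 [ 0.536 -0.208  0.273]
a 50 Gf [ 0.53721893 -0.20442705  0.22588582]
g [ 0.48  0.26  1.98 -1.    0.36 -0.24] 0.1249 [0.489 0.257 0.245]
l [ 0.52  0.09  1.85 -0.81  0.55 -0.49] 0.0 [0.489 0.257 0.385]
r [ 0.51 -0.14  2.05 -0.78  0.56 -0.53] 0.0 [0.394 0.2   0.39 ]
m [ 0.17 -0.03  1.95 -0.96  0.97 -0.02] 0.0 [ 0.428 -0.022  0.39 ]
f+ [-0.45  0.4   1.32 -0.09  1.4  -0.18] 0.0 [ 0.538 -0.2    0.333]
f [-0.45  0.45  1.42 -0.09  1.26 -0.17] 0.0 [ 0.538 -0.2    0.273]
```

Run:
```python
from cell import *
from plan import *
s=observe();R=RT(np.radians(25));z=R.as_matrix()[:,2]
G=np.array([.525,.257,.23])
rows(s,G-.125*z,R,4)
```

```text
n 4
{"offset":[-4.1, -2.4, 6.3],"rotation":[0.004, 0.028, 0.003]},{"offset":[-4.2, -2.3, 6.2],"rotation":[0.004, 0.028, 0.003]},{"offset":[-4.4, -2.3, 6.0],"rotation":[0.004, 0.028, 0.003]},{"offset":[-4.6, -2.2, 5.9],"rotation":[0.004, 0.028, 0.003]},
```

Emit:
apply_moves --motion '[{"offset": [-4,-2.4,6.3],"rotation": [0.004,0.028,0.003]},{"offset": [-4,-2.3,6.2],"rotation": [0.004,0.028,0.003]},{"offset": [-4.4,-2.3,6],"rotation": [0.004,0.028,0.003]},{"offset": [-4.6,-2.2,6],"rotation": [0.004,0.028,0.003]},{"offset": [0,0,0],"rotation": [0,0,0]}]'

```text
time: 4.92
tool_pos: [0.4691, 0.2563, 0.336]
tool_rot: [-3.137, 0.423, -3.135]
contact_force: [-0.2, -0.7, -0.3]
opening: 0.052
```

Run:
```python
from cell import *
from plan import *
s=observe();R=RT(np.radians(25));z=R.as_matrix()[:,2];log(s)
print(s["time"],s["tool_pos"],s["tool_rot"],s["opening"],np.abs(s["qvel"]).max())
G=np.array([.525,.257,.23])
rows(s,G-.047*z,R,6)
for n,o in(("scene",(140,140)),("top",(120,130))):
    p=read_camera(n);im=p["img"][o[1]:o[1]+140,o[0]:o[0]+180,::-1];cv2.imwrite(f"pics/pre_{n}.png",cv2.resize(im,None,fx=4,fy=4,interpolation=cv2.INTER_CUBIC))
    print(proj(p,np.array([G,G-.125*z])))
```

```text
4.9167 [0.46907924 0.25628198 0.33603275] [-3.13721243  0.42333185 -3.13509714] 0.051980828543313415 0.014442121609161515
n 6
{"offset":[-1.1, 0.1, 12.1],"rotation":[-0.0, -0.002, 0.001]},{"offset":[-1.1, 0.1, 12.1],"rotation":[-0.0, -0.002, 0.001]},{"offset":[-1.1, 0.1, 12.1],"rotation":[-0.0, -0.002, 0.001]},{"offset":[-1.1, 0.1, 12.1],"rotation":[-0.0, -0.002, 0.001]},{"offset":[-1.0, 0.1, 12.1],"rotation":[-0.0, -0.002, 0.001]},{"offset":[-1.0, 0.1, 12.1],"rotation":[-0.0, -0.002, 0.001]},
[[184.42175805 230.25210429]
 [195.50716808 211.2067442 ]]
[[158.73790207 189.81597435]
 [152.64401509 181.51842407]]
```

View pics/pre_scene.png

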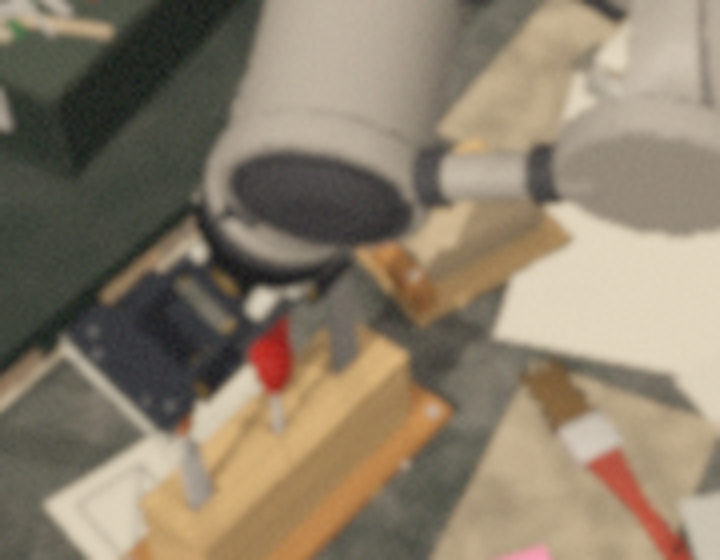

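View pics/pre_top.png

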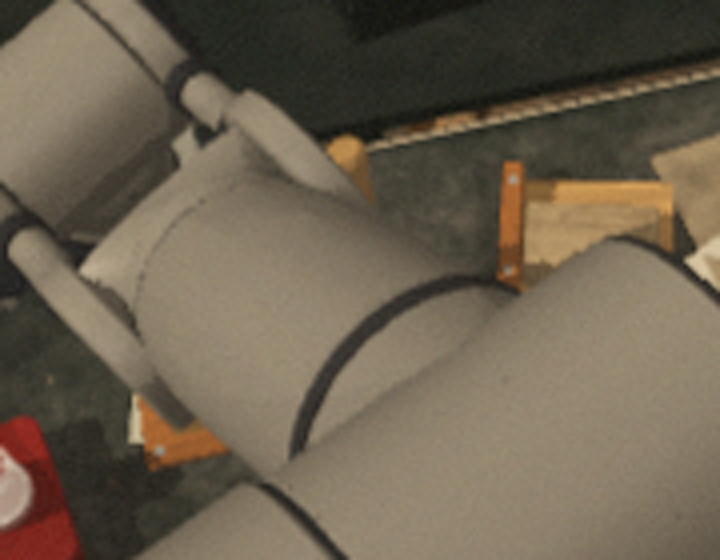

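Both views show the gripper above and behind the chisel. The handle is hidden by the gripper body, and the red screwdriver (crop 270,355) and file are clear of the fingers. Moving in.

Emit:
apply_moves --motion '[{"offset": [-1,0.1,12],"rotation": [0,-0.002,0]},{"offset": [-1,0.1,12],"rotation": [0,-0.002,0]},{"offset": [-1,0.1,12],"rotation": [0,-0.002,0]},{"offset": [-1,0.1,12],"rotation": [0,-0.002,0]},{"offset": [-1,0.1,12],"rotation": [0,-0.002,0]},{"offset": [-1,0.1,11],"rotation": [0,-0.002,0]},{"offset": [0,0,0],"rotation": [0,0,0]}]'

```text
time: 5.6
tool_pos: [0.5044, 0.2583, 0.2776]
tool_rot: [3.14, 0.448, -3.136]
contact_force: [0.3, -0.5, -1.0]
opening: 0.0515
```

Run:
```python
from cell import *
from plan import *
s=observe();R=RT(np.radians(25));z=R.as_matrix()[:,2]
print(s["time"],s["tool_pos"],s["tool_rot"],s["opening"],s["contact_force"],"G",s["tool_pos"]+.047*z)
p=read_camera("scene");o=(140,140);im=p["img"][o[1]:o[1]+140,o[0]:o[0]+180,::-1];cv2.imwrite(f"pics/g.png",cv2.resize(im,None,fx=4,fy=4,interpolation=cv2.INTER_CUBIC))
```

```text
5.6 [0.5044222  0.25832636 0.27757926] [ 3.14043359  0.447857   -3.13648181] 0.05152277672775181 [ 0.27886461 -0.51720819 -1.02872193] G [0.52428525 0.25832636 0.2349828 ]
```

View pics/g.png

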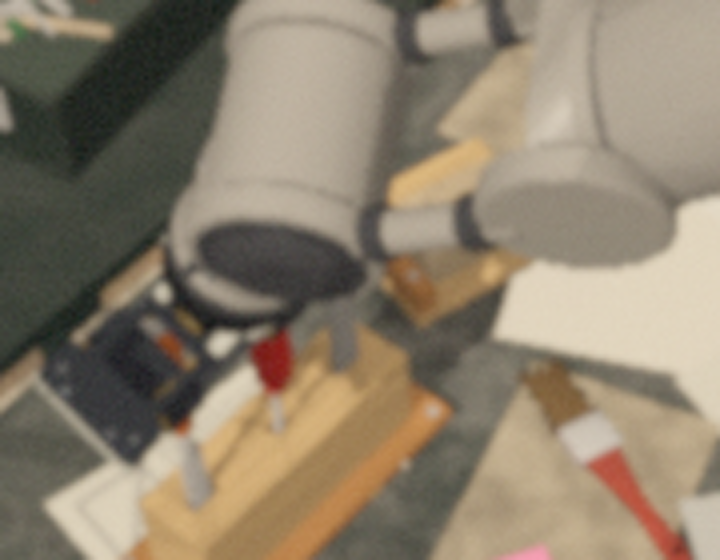

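Emit:
apply_moves --motion '[{"offset": [0,0,2],"rotation": [0,0.0,0]},{"offset": [0,0,0],"rotation": [0,0,0]},{"offset": [0,0,0],"rotation": [0,0,0]},{"offset": [0,0,0],"rotation": [0,0,0]},{"offset": [0,0,0],"rotation": [0,0,0]},{"offset": [0,0,0],"rotation": [0,0,0]}]' --grip 1 --grip_force 55

```text
time: 6.15
tool_pos: [0.5043, 0.2591, 0.2801]
tool_rot: [3.138, 0.452, -3.137]
contact_force: [-0.2, -0.5, -2.4]
opening: 0.0271
```

Run:
```python
from cell import *
from plan import *
s=observe()
print(s["time"],s["tool_pos"],s["tool_rot"],s["opening"],s["contact_force"])
p0,R0=frame(s)
rows(s,p0+[0,0,.15],R0,10)
```

```text
6.15 [0.50425683 0.25912404 0.28013888] [ 3.13798276  0.45224063 -3.13667494] 0.027135840234953437 [-0.1974454  -0.46468679 -2.4231433 ]
n 10
{"offset":[-6.6, 0.0, -13.5],"rotation":[0.0, 0.0, 0.0]},{"offset":[-6.6, 0.0, -13.5],"rotation":[0.0, 0.0, 0.0]},{"offset":[-6.6, 0.0, -13.5],"rotation":[0.0, 0.0, 0.0]},{"offset":[-6.6, 0.0, -13.5],"rotation":[0.0, 0.0, 0.0]},{"offset":[-6.6, 0.0, -13.5],"rotation":[0.0, 0.0, 0.0]},{"offset":[-6.6, 0.0, -13.5],"rotation":[0.0, 0.0, 0.0]},{"offset":[-6.6, 0.0, -13.5],"rotation":[0.0, 0.0, 0.0]},{"offset":[-6.6, 0.0, -13.5],"rotation":[0.0, 0.0, 0.0]},{"offset":[-6.6, 0.0, -13.5],"rotation":[0.0, 0.0, 0.0]},{"offset":[-6.6, 0.0, -13.5],"rotation":[0.0, 0.0, 0.0]},
```

Emit:
apply_moves --motion '[{"offset": [-6.6,0,-13.5],"rotation": [0,0,0]},{"offset": [-6.6,0,-13.5],"rotation": [0,0,0]},{"offset": [-6.6,0,-13.5],"rotation": [0,0,0]},{"offset": [-6.6,0,-13.5],"rotation": [0,0,0]},{"offset": [-6.6,0,-13.5],"rotation": [0,0,0]},{"offset": [-6.6,0,-13.5],"rotation": [0,0,0]},{"offset": [-6.6,0,-13.5],"rotation": [0,0,0]},{"offset": [-6.6,0,-13.5],"rotation": [0,0,0]},{"offset": [-6.6,0,-13.5],"rotation": [0,0,0]},{"offset": [-6.6,0,-13.5],"rotation": [0,0,0]},{"offset": [0,0,0],"rotation": [0,0,0]}]'

```text
time: 7.07
tool_pos: [0.503, 0.2579, 0.4328]
tool_rot: [-3.141, 0.442, -3.134]
contact_force: [0.2, -0.8, -1.3]
opening: 0.0269
```

Run:
```python
from cell import *
from plan import *
s=observe()
print(s["time"],s["tool_pos"],s["tool_rot"],s["opening"],s["contact_force"])
for n in("scene","top"):
    p=read_camera(n);cv2.imwrite(f"pics/l_{n}.png",p["img"][:,:,::-1])
    for q in("chisel_tip","chisel"): print(n,q,[(d["location"],d["score"]) for d in tip_of(q,p)[:2]])
```

```text
7.0667 [0.50299752 0.25788127 0.43282377] [-3.14078369  0.44239974 -3.13449711] 0.026890216918218485 [ 0.24361807 -0.80151368 -1.25013538]
scene chisel_tip [([0.5168, 0.2576, 0.1697], 0.56), ([0.5235, 0.185, -0.001], 0.55)]
scene chisel [([0.5194, 0.2548, 0.2972], 0.54)]
top chisel_tip []
top chisel []
```

View pics/l_scene.png

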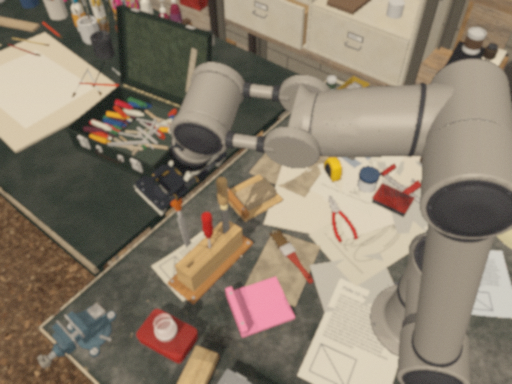

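```bash
cat > carry.py <<'E'
from plan import *
T0=np.array([.522,.258,.172])
P0=np.array([0.50299752,0.25788127,0.43282377]);R0=Ro.from_euler('xyz',[-3.14078369,0.44239974,-3.13449711])
CI0=CI
rel=CI0.inv()*R0; tt=R0.inv().apply(T0-P0)
def tool(tip,C):
    R=C*rel; return np.array(tip)-R.apply(tt),R
CM=Ro.from_euler('z',-52,degrees=True)*CI
E
python3 - <<'E'
from cell import *
from carry import *
s=observe();q=s["qpos"]
CF=chisel_final();tf=np.array([.572,-.071,.087])
W=[((.40,.20,.19),CI),((.43,-.05,.19),CM),(tf+[-.02,-.03,.07],CF),(tf,CF)]
pp,pR=frame(s)
for t,C in W:
    p,R=tool(t,C)
    rv=(pR.inv()*R).as_rotvec()
    for k in range(1,7):
        q,e=ik(pp+(p-pp)*k/6,pR*Ro.from_rotvec(rv*k/6),q)
        if e>1e-3 or k==6: print(k,q.round(2),round(e,4),p.round(3))
    pp,pR=p,R
rows(s,*tool(*W[0]))
E
```

```text
6 [ 0.4  -0.1   1.67 -0.18  1.16 -1.14] 0.0 [0.381 0.2   0.451]
6 [-0.08 -0.07  1.64 -0.34  1.27 -0.69] 0.0 [ 0.418 -0.035  0.451]
6 [-0.75  0.45  1.22  0.3   1.63 -0.51] 0.0 [ 0.509 -0.266  0.355]
6 [-0.69  0.49  1.35  0.31  1.45 -0.5 ] 0.0 [ 0.529 -0.236  0.285]
n 4
{"offset":[25.2, -14.2, -17.9],"rotation":[-0.001, -0.002, 0.0]},{"offset":[25.2, -14.2, -18.0],"rotation":[-0.001, -0.002, 0.0]},{"offset":[25.1, -14.2, -18.0],"rotation":[-0.001, -0.002, 0.0]},{"offset":[25.1, -14.2, -18.1],"rotation":[-0.001, -0.002, 0.0]},
```

Emit:
apply_moves --motion '[{"offset": [17,-9.5,-12],"rotation": [0,0,0]},{"offset": [17,-9.5,-12],"rotation": [0,0,0]},{"offset": [17,-9.5,-12],"rotation": [0,0,0]},{"offset": [17,-9.5,-12],"rotation": [0,0,0]},{"offset": [17,-9.5,-12],"rotation": [0,0,0]},{"offset": [16,-9,-12],"rotation": [0,0,0]}]'

```text
time: 7.87
tool_pos: [0.378, 0.1987, 0.4434]
tool_rot: [-3.132, 0.422, -3.131]
contact_force: [0.2, -0.6, -2.7]
opening: 0.0275
```

Run:
```python
from cell import *
from carry import *
s=observe();print(s["time"],s["tool_pos"],s["tool_rot"],s["opening"])
rows(s,*tool((.43,-.05,.19),CM),10)
```

```text
7.8667 [0.37796455 0.19872499 0.44338655] [-3.13154754  0.42166917 -3.13126125] 0.027524446994471565
n 10
{"offset":[-3.8, -23.4, 1.1],"rotation":[0.037, -0.001, 0.083]},{"offset":[-5.7, -23.0, 2.0],"rotation":[0.037, -0.001, 0.083]},{"offset":[-7.5, -22.3, 2.8],"rotation":[0.037, -0.001, 0.083]},{"offset":[-9.4, -21.5, 3.7],"rotation":[0.037, -0.001, 0.083]},{"offset":[-11.1, -20.5, 4.5],"rotation":[0.037, -0.001, 0.083]},{"offset":[-12.7, -19.3, 5.2],"rotation":[0.037, -0.001, 0.083]},{"offset":[-14.3, -18.0, 5.9],"rotation":[0.037, -0.001, 0.083]},{"offset":[-15.7, -16.5, 6.6],"rotation":[0.037, -0.001, 0.083]},{"offset":[-17.0, -14.9, 7.2],"rotation":[0.037, -0.001, 0.083]},{"offset":[-18.1, -13.2, 7.8],"rotation":[0.037, -0.001, 0.083]},
```

Emit:
apply_moves --motion '[{"offset": [-4,-23,1],"rotation": [0.037,0,0.083]},{"offset": [-5.7,-23,2],"rotation": [0.037,0,0.083]},{"offset": [-7.5,-22,3],"rotation": [0.037,0,0.083]},{"offset": [-9.4,-21.5,3.7],"rotation": [0.037,0,0.083]},{"offset": [-11,-20.5,4.5],"rotation": [0.037,0,0.083]},{"offset": [-12.7,-19.3,5],"rotation": [0.037,0,0.083]},{"offset": [-14.3,-18,6],"rotation": [0.037,0,0.083]},{"offset": [-15.7,-16.5,6.6],"rotation": [0.037,0,0.083]},{"offset": [-17,-15,7],"rotation": [0.037,0,0.083]},{"offset": [-18,-13,8],"rotation": [0.037,0,0.083]}]'

```text
time: 8.7
tool_pos: [0.4088, -0.043, 0.4459]
tool_rot: [-3.136, 0.424, 2.209]
contact_force: [-0.3, 0.5, -1.7]
opening: 0.027
```

Run:
```python
from cell import *
from carry import *
s=observe();print(s["time"],s["tool_pos"],s["tool_rot"],s["opening"])
rows(s,*tool((.552,-.101,.16),chisel_final()),11)
for n in("scene","top"):
    p=read_camera(n);cv2.imwrite(f"pics/m_{n}.png",p["img"][:,:,::-1])
    for q in("chisel_tip","chisel"): print(n,q,[(d["location"],d["score"]) for d in tip_of(q,p)[:2]])
P,R=frame(s);print("pred tip",P+R.apply(tt))
```

```text
8.7 [ 0.40880975 -0.04295473  0.44589509] [-3.13632293  0.42374548  2.20852922] 0.027043161817171646
n 11
{"offset":[-16.5, -4.7, 16.3],"rotation":[0.003, 0.065, 0.082]},{"offset":[-17.9, -3.3, 15.1],"rotation":[0.003, 0.065, 0.082]},{"offset":[-19.0, -1.7, 14.0],"rotation":[0.003, 0.065, 0.082]},{"offset":[-20.0, -0.1, 12.7],"rotation":[0.003, 0.065, 0.082]},{"offset":[-20.7, 1.6, 11.4],"rotation":[0.003, 0.065, 0.082]},{"offset":[-21.2, 3.4, 10.0],"rotation":[0.003, 0.065, 0.082]},{"offset":[-21.4, 5.2, 8.6],"rotation":[0.003, 0.065, 0.082]},{"offset":[-21.4, 7.0, 7.2],"rotation":[0.003, 0.065, 0.082]},{"offset":[-21.2, 8.7, 5.8],"rotation":[0.003, 0.065, 0.082]},{"offset":[-20.7, 10.5, 4.4],"rotation":[0.003, 0.065, 0.082]},{"offset":[-20.1, 12.2, 3.0],"rotation":[0.003, 0.065, 0.082]},
scene chisel_tip []
scene chisel [([0.4147, -0.0569, 0.3085], 0.72)]
top chisel_tip []
top chisel []
pred tip [ 0.4163375  -0.05496731  0.18476452]
```

View pics/m_scene.png

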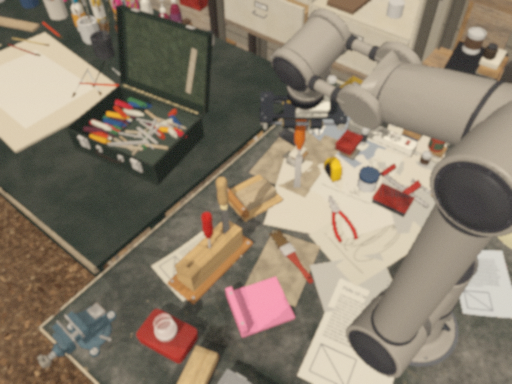

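View pics/m_top.png

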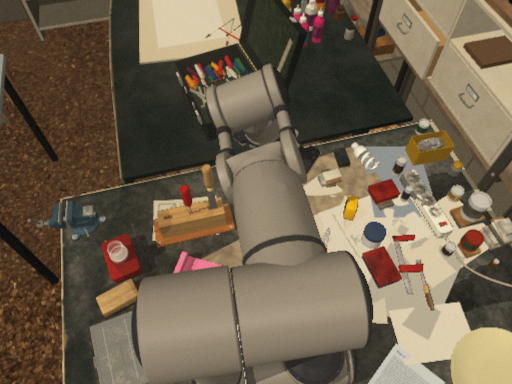

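Emit:
apply_moves --motion '[{"offset": [-16.5,-4.7,16],"rotation": [0.003,0.065,0.082]},{"offset": [-18,-3.3,15],"rotation": [0.003,0.065,0.082]},{"offset": [-19,-1.7,14],"rotation": [0.003,0.065,0.082]},{"offset": [-20,0,12.7],"rotation": [0.003,0.065,0.082]},{"offset": [-20.7,1.6,11.4],"rotation": [0.003,0.065,0.082]},{"offset": [-21,3.4,10],"rotation": [0.003,0.065,0.082]},{"offset": [-21.4,5,8.6],"rotation": [0.003,0.065,0.082]},{"offset": [-21.4,7,7],"rotation": [0.003,0.065,0.082]},{"offset": [-21,8.7,5.8],"rotation": [0.003,0.065,0.082]},{"offset": [-20.7,10.5,4.4],"rotation": [0.003,0.065,0.082]},{"offset": [-20,12,3],"rotation": [0.003,0.065,0.082]},{"offset": [0,0,0],"rotation": [0,0,0]}]'

```text
time: 10.0
tool_pos: [0.5178, -0.2593, 0.3541]
tool_rot: [-3.14, -0.374, 1.325]
contact_force: [-0.6, 0.7, -2.2]
opening: 0.0265
```

Run:
```python
from cell import *
from carry import *
s=observe();print(s["time"],s["tool_pos"],s["tool_rot"],s["opening"])
for n in("scene","top"):
    p=read_camera(n);cv2.imwrite(f"pics/n_{n}.png",p["img"][:,:,::-1])
    for q in("chisel_tip","chisel","chisel_butt","oak"): print(n,q,[(d["location"],d["score"]) for d in tip_of(q,p)[:2]])
    P,R=frame(s);print("px",proj(p,[P+R.apply(tt)]))
C=R*rel.inv()
print("pred tip",P+R.apply(tt),C.as_matrix().round(3))
rows(s,*tool((.572,-.071,.09),chisel_final()),6)
```

```text
10.0 [ 0.51780604 -0.25925135  0.35407542] [-3.13983983 -0.37434621  1.32538313] 0.026480816801968756
scene chisel_tip [([0.5572, -0.0869, 0.1663], 0.95)]
scene chisel [([0.5407, -0.1756, 0.2494], 0.8)]
scene chisel_butt [([0.5161, -0.265, 0.3142], 0.92)]
scene oak [([0.572, -0.0711, 0.0112], 0.76)]
px [[262.08659897 162.74138346]]
top chisel_tip []
top chisel []
top chisel_butt []
top oak []
px [[274.83950802 168.28210106]]
pred tip [ 0.56059751 -0.08738744  0.16166483] [[ 0.969 -0.176 -0.174]
 [-0.247 -0.707 -0.662]
 [-0.006  0.685 -0.729]]
n 6
{"offset":[-0.2, 0.9, 11.8],"rotation":[-0.001, -0.005, 0.0]},{"offset":[-0.1, 0.9, 11.8],"rotation":[-0.001, -0.005, 0.0]},{"offset":[-0.1, 0.8, 11.8],"rotation":[-0.001, -0.005, 0.0]},{"offset":[-0.0, 0.8, 11.8],"rotation":[-0.001, -0.005, 0.0]},{"offset":[0.1, 0.8, 11.8],"rotation":[-0.001, -0.005, 0.0]},{"offset":[0.1, 0.8, 11.8],"rotation":[-0.001, -0.005, 0.0]},
```

View pics/n_scene.png

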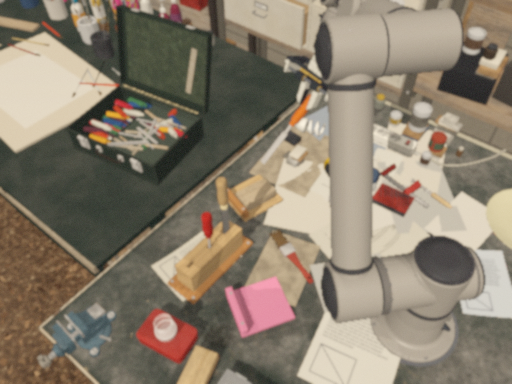

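View pics/n_top.png

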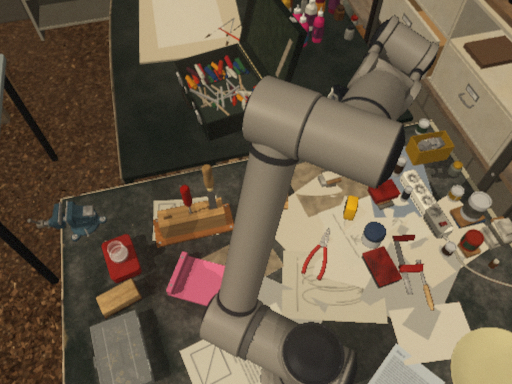

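Run:
```python
from cell import *
from carry import *
s=observe()
rows(s,*tool((.573,-.073,.089),chisel_final(np.radians(43))),8)
```

```text
n 8
{"offset":[0.0, 1.0, 8.9],"rotation":[-0.0, -0.008, 0.002]},{"offset":[0.1, 1.0, 8.9],"rotation":[-0.0, -0.008, 0.002]},{"offset":[0.2, 1.0, 8.9],"rotation":[-0.0, -0.008, 0.002]},{"offset":[0.2, 1.0, 8.9],"rotation":[-0.0, -0.008, 0.002]},{"offset":[0.3, 1.0, 8.9],"rotation":[-0.0, -0.008, 0.002]},{"offset":[0.4, 1.0, 8.9],"rotation":[-0.0, -0.008, 0.002]},{"offset":[0.4, 1.0, 8.9],"rotation":[-0.0, -0.008, 0.002]},{"offset":[0.5, 1.0, 8.9],"rotation":[-0.0, -0.008, 0.002]},
```

Emit:
apply_moves --motion '[{"offset": [0,1,9],"rotation": [0,-0.008,0.002]},{"offset": [0,1,9],"rotation": [0,-0.008,0.002]},{"offset": [0,1,9],"rotation": [0,-0.008,0.002]},{"offset": [0,1,9],"rotation": [0,-0.008,0.002]},{"offset": [0,1,9],"rotation": [0,-0.008,0.002]},{"offset": [0.5,1,9],"rotation": [0,-0.008,0.002]},{"offset": [0.5,1,9],"rotation": [0,-0.008,0.002]},{"offset": [0.5,1,8],"rotation": [0,-0.008,0.002]},{"offset": [0,0,0],"rotation": [0,0,0]},{"offset": [0,0,0],"rotation": [0,0,0]}]'

```text
time: 11.33
tool_pos: [0.5317, -0.2282, 0.291]
tool_rot: [3.137, -0.298, 1.324]
contact_force: [0.6, -0.6, -1.7]
opening: 0.027
```

Run:
```python
from cell import *
from carry import *
s=observe();print(s["time"],s["tool_pos"],s["tool_rot"],s["opening"],s["contact_force"],np.abs(s["qvel"]).max())
P,R=frame(s)
for k in range(2):
    p=read_camera("scene")
    for q in("chisel_tip","chisel","chisel_butt","oak","file","screwdriver","tape"): print(q,[(d["location"],d["score"]) for d in tip_of(q,p)[:2]])
o=(200,70);im=p["img"][o[1]:o[1]+150,o[0]:o[0]+180,::-1];im=cv2.resize(im,None,fx=4,fy=4,interpolation=cv2.INTER_CUBIC)
box(p,im,4,np.array(o),(.572,-.072),-.255,(-.031,.031),(-.055,.055),0.012,.047,(255,0,0))
C=R*rel.inv();t=P+R.apply(tt)
w=C.apply([.009,0,0])
L=(proj(p,[t-w,t+w,t,t+C.apply([0,.24,0])])+.5-np.array(o))*4
for a,b in((0,1),(2,3)): cv2.line(im,tuple(int(v) for v in L[a]),tuple(int(v) for v in L[b]),(0,255,0),1)
cv2.imwrite("pics/f_scene.png",im)
print("pred tip",t,C.as_matrix().round(3))
d=t-np.array([.572,-.072,.012]);print("in oak",d@xo,d@u,d[2])
```

```text
11.3333 [ 0.5316709  -0.22817582  0.29100348] [ 3.13724494 -0.2984062   1.32359565] 0.02698297749038541 [ 0.56615131 -0.59068152 -1.72655187] 0.014935758285993122
chisel_tip [([0.5693, -0.0721, 0.0857], 0.64)]
chisel [([0.5531, -0.153, 0.1804], 0.75), ([0.5063, 0.1153, 0.1509], 0.17)]
chisel_butt [([0.5303, -0.2342, 0.2491], 0.66)]
oak [([0.574, -0.0705, 0.0109], 0.63)]
file [([0.5084, 0.1194, 0.1525], 0.88)]
screwdriver [([0.5123, 0.1891, 0.124], 0.58)]
tape []
chisel_tip [([0.5698, -0.0714, 0.0864], 0.62), ([0.5279, -0.2386, 0.251], 0.33)]
chisel [([0.5531, -0.1572, 0.1808], 0.79), ([0.5088, 0.1865, 0.1227], 0.62)]
chisel_butt [([0.5285, -0.2359, 0.2515], 0.68)]
oak [([0.5767, -0.0693, 0.0111], 0.9)]
file [([0.5502, -0.1523, 0.1779], 0.64)]
screwdriver [([0.5121, 0.1879, 0.1203], 0.75), ([0.5685, -0.0715, 0.0882], 0.41)]
tape []
pred tip [ 0.57251486 -0.07140234  0.08571345] [[ 0.968 -0.17  -0.185]
 [-0.251 -0.653 -0.714]
 [ 0.     0.738 -0.675]]
in oak 0.0003474551720207724 0.0007082073160853544 0.07371345121008295
```

View pics/f_scene.png

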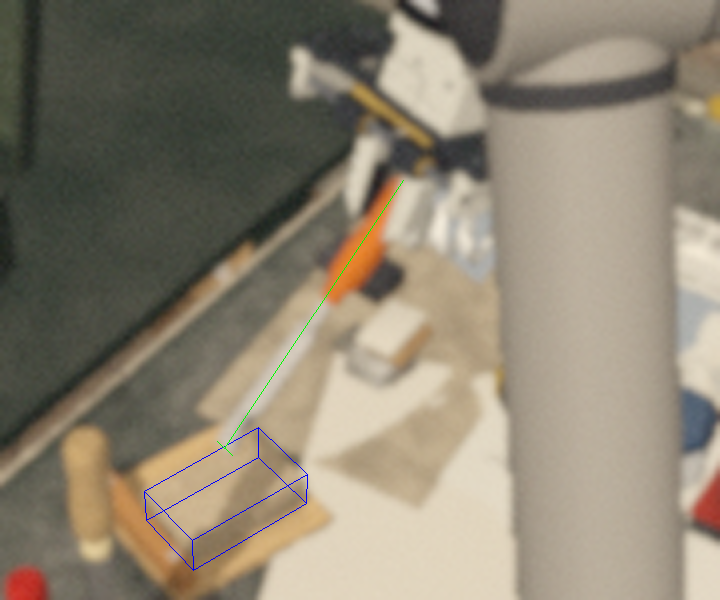

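Emit:
apply_moves --motion '[{"offset": [0,0,0],"rotation": [0,0,0]},{"offset": [0,0,0],"rotation": [0,0,0]},{"offset": [0,0,0],"rotation": [0,0,0]}]'

```text
time: 12.38
tool_pos: [0.5316, -0.2286, 0.2911]
tool_rot: [3.137, -0.298, 1.323]
contact_force: [-0.1, -0.3, -2.8]
opening: 0.0274
```

Run:
```python
from cell import *
from carry import *
for k in range(2):
    s=observe();P,R=frame(s);print(s["time"],P,P+R.apply(tt),s["opening"],np.abs(s["qvel"]).max())
    p=read_camera("scene" if k==0 else "top")
    print([(q,[(d["location"],d["score"]) for d in tip_of(q,p)[:1]]) for q in("tape","chisel_tip")])
print(hand_in())
```

```text
12.3833 [ 0.53164261 -0.22858346  0.29105447] [ 0.57265818 -0.07184922  0.0857687 ] 0.02743087476599628 0.001107344751825297
[('tape', []), ('chisel_tip', [([0.57, -0.0684, 0.0883], 0.57)])]
12.5333 [ 0.53163903 -0.22855914  0.29104135] [ 0.57263193 -0.07181955  0.08575513] 0.026938006341529326 0.0018628711544619537
[('tape', [([0.4459, -0.3156, -0.0001], 0.78)]), ('chisel_tip', [])]
the job is handed in; nothing more can be done
None
```

I drew the chisel (orange handle) out of its slot and carried it clear of the file and screwdriver. I handed in at about 12.5 s with it still in the gripper, at rest over the oak. I don't have a verdict, because the hand-in reports none.

**Position:** the arm's measured pose puts the cutting edge within 1 mm of the oak's middle. Its height above the oak's top face is about 39 mm by the arm's pose and 39 to 41 mm by camera.

**Slope:** the arm pose gives about 42–43° from vertical. The detected tip and handle end give about 45–46°. The two disagree by about 3°, and both are within the 32 to 58° allowed.

**Blade direction:** the blade's width is level and matches the oak's width to within about 1° by the arm's pose. The oak's yaw itself comes from a wireframe I fitted by eye to the pictures. My drawn chisel line lies over the blade in the last scene picture.

**Grip and rest:** the opening was 27 mm on the 28 mm handle, and the arm's speed was near zero.

**Other things:**
- The oak, file, screwdriver and tape measure were found within a few millimetres of where they started.
- In one of the last pictures the network took the held chisel for the file. The other picture and the view itself show the file in its slot.
- The tape measure was hidden in the scene view and was only confirmed from the top camera.
- The top camera could not see the chisel at the end, so its final position was checked by eye and network from one camera only.

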